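Lock the enclosure cover with the stud key

TASK

Fasten the blue cover of the grey enclosure: take the red-handled stud key from its stand, press its blade into the slot of the brass stud and turn clockwise, without forcing it, until the stud drops into its catch below the rim of its boss. Then put the key back upright and fully home in its stand, and leave the other tools where they lie.

Things in the scene. Friction and masses are not known exactly. Their poses are not given: they have to be found in the camera images.
- case: Grey box enclosure with blue cover, 192 x 152 x 50 mm, fixed; origin at the centre of its underside, z up. On the cover, 45 mm from the origin along -x, stands an aluminium ring (boss), 44 mm inside, 56 outside, rim 64 mm above the table; in it sits the brass stud. A white tick beside the boss marks the slot's open direction (case +x), a green tick roughly the shut one.
- stud_top (a point): Centre of the top face of the brass stud, a 38 mm disc; z up. Its x axis lies along the slot and turns with the stud. The slot is closed at its ends, 32 mm long, 9 mm wide and 8 mm deep. At the start this point is 71 mm above the table, 7 mm proud of the boss.
- stud_drop (a joint): How far the stud is pressed down, m: 0 at the start, 0.0045 to 0.0055 when its hidden pin rests on a solid ledge, 0.010 when dropped into the catch. It moves stiffly (about 4 N) and stays where it is left. It can turn only once pressed down onto the ledge. Press with 8 to 15 N.
- stud_turn (a joint): Angle of the stud, rad: 0 at the start (slot along case x), growing clockwise seen from above. The catch is a pocket in the hidden ledge, its centre between 0.92 and 1.32 rad, different every time, to be found by feel: within 0.1 rad of it the pressed stud drops 5 mm more and is locked. Past it the ledge goes on to a stop at 1.70. Turning takes 0.1 N m; if it binds, do not twist harder.
- key: Stud key, 110 mm tall, 0.1 to 0.2 kg, upright in its stand at the start. Origin at the centre of its red handle, 52 (x) x 18 (y) x 48 (z) mm: grip it across y. Below are a steel shank and a blade 28 mm wide along x, 6 mm thick along y, 16 mm tall; its last 4 mm taper to 24 x 3 mm. It fits the slot either way round, with about 0.1 rad of play to each side.
- key_tip (a point): Centre of the key blade's lower end, 86 mm below the key's origin.
- stand: Grey block 76 x 50 x 72 mm on a black foot 100 x 74 x 6 mm, fixed; origin at the centre of its underside, z up.
- stand_mouth (a point): Centre of the stand's mouth, on its top face 72 mm above the table: a pocket 34 (along x) x 12 (along y) mm, 66 mm deep. The key's handle rests on the top face when home (key origin 24 mm above this point).
- pen_tin: Bystander, dark green open tin; leave alone.
- tape_measure: Bystander, yellow tape measure; leave alone.
- screwdriver_yellow: Bystander, yellow-handled screwdriver; leave alone.
- marker_0: Bystander, black marker pen; leave alone.
There are look-alikes about, which are no part of the job. Of the things that look like the key, the middle-sized one is meant. What is shaped like the stand but white is not meant.

How it is judged:
By the outcome, as a careful person would: the job done as asked, in the order asked, and still so for the second after the job is handed in, with the robot touching nothing.
It also fails if it takes over 54 s, if anything falls off the work surface, if the arm or the gripper's body presses on something with over 40 N, if the wrist force passes 120 N, or if a joint passes its speed limit or range.

ROBOT

A 6-joint arm with a two-finger parallel gripper is mounted at the origin on a cart in front of the work surface, level with it; the furniture and walls round the work are solid. World frame = base frame: x ahead of the robot, y to its left, z up, the work surface at z = 0. Lengths are in mm, angles in rad, forces in N, time in s.
With the tool pointing down it reaches from about 150 to 775 mm from the base axis. Payload 6.1 kg.
Tool frame: the origin (TCP) lies at the very end of the fingers, on their centre line; the grasp point (between the pads) lies 19 mm behind it; z points along the fingers, y is the line along which they close (so a half turn about z gives the same grasp; the last joint's range is limited). The gripper opens to 85 mm and grips with 20 to 120 N. Pads are 22 mm wide; open, the fingers measure 114 mm over their backs; the gripper's body (76 mm by 85 mm) begins 54 mm behind the grasp point. The pads swing forward as they close: fully open they stand 13 mm farther back than shut.
Start: joints at [-1.32, 0.126, -0.04, 1.405, 0, 1.571], TCP at [130.288, -508.56, 231.295] pointing down, gripper open.
Joint ranges: [-2.72, 2.72], [-0.95, 1.95], [-1.27, 1.35], [-1.78, 2.02], [-1.46, 1.47], [-3.14, 3.14]. Speed limits (rad/s): [2.39, 2.39, 3.01, 3.14, 3.14, 3.14].

INTERFACE

Orientations are given as a unit quaternion [x, y, z, w].
In Python, from station import r gives the robot as it stands.
- The arm moves only by the tool drive_tool, never from a script. Its argument "steps" is a list of rows, each a list of 3 entries, a list of its own where there are three numbers: the shift along the tool's x, y, z in m, then the turn, a rotation vector about the tool's x, y, z in degrees, then the closure, from -1 (fully open) to 1 (shut). In form: [[[dx, dy, dz], [wx, wy, wz], gripper], ...]. A call has 1 to 20 rows; each row shifts and turns the commanded pose from where the row before left it, along the tool's axes as they then stand; what a row does not reach is not made up. A row lasts 1/12 s, in which the tool goes at most 41.7 mm and 7.16 degrees, less where a joint would pass 70% of its speed; a pose out of reach is approached as far as the arm can. A call is refused whole if a number of a shift passes 0.0417 or a number of a turn 7.16, either way. A call with a gripper value outside its range is refused whole. The fingers move at their own pace and stop on an object; "grip_force" is the grip in N (left out, the last holds). Time passes only in rows, so rows that do not move let the fingers close. It gives the time, the measured TCP pose, the force, the opening and the grip force at its end, in the units of the state.
- r.state(): the state, without advancing time (a new reading comes with each control period).
- r.grab_frame(name): name is "side" or "top"; returns the picture (400x640x3 uint8, red, green, blue); there is no depth.
- r.camera_info(name): a dict with "fov_y" (degrees; the focal length in pixels is half the picture's height over the tangent of half this angle, whatever the lens; pixels are square), "cx", "cy" (the principal point, pixels), "extrinsics" (4x4, takes a point from world to camera coordinates). Camera axes: x right, y down, z forward; pixel columns grow to the right and rows downward; lengths in mm; the calibration is good to about 2 mm. A picture is of the moment at which its call begins. camera_info takes no time and is no camera call.
- r.close_job(): hands the job in; it is judged then, once.
The state is a dict: "time_s": time; "joints": joint angles; "joint_velocities": joint speeds; "joint_torque": joint torques, N m; "ee_pos": TCP position; "tool_rot": TCP orientation; "ft_force": force on the tool from outside, world axes, zero at the start; "wrist_torque": the same for the moment, N m; "opening": finger opening in mm; "finger_force": force on a finger pad.
Only numpy, scipy, OpenCV 4.12 (cv2) and the standard library are available. Lean on these libraries where they do the work, as an engineer would, in place of code of your own. Each camera call takes 0.05 s, during which the arm holds its last target. There are 200 camera calls.

## Working session

There is one attempt and no reset: what is moved stays moved. The work goes in short steps, Python scripts to look and compute and a tool call to move; the robot and the scene stay as the last step left them, time stands still between calls to the robot, and variables do not carry over. Pictures are saved under pics/ and viewed, at most 10 in all, crops included, and the job is handed in when it is done.

Besides the shell and the picture viewer there is one more tool, called in YAML: its name, and indented under it one key for each argument. drive_tool: Moves the arm, as the interface text tells. Its arguments: {"type":"object","properties":{"steps":{"type":"array"},"grip_force":{"type":"number"}},"required":["steps"]}

```bash
mkdir -p pics; ls; python3 - <<'E'
from station import r
import cv2,numpy as np
for n in("side","top"):
    f=r.grab_frame(n);cv2.imwrite(f"pics/{n}0.png",f[:,:,::-1]);i=r.camera_info(n);print(n,i)
s=r.state();print(s)
E
```

```text
pics
side {'fov_y': 42.307597232130234, 'cx': 326.8382838630869, 'cy': 194.27862917882166, 'extrinsics': array([[ 9.79075742e-01, -2.03441903e-01, -4.69928569e-03,
        -5.83516750e+02],
       [-1.05313000e-01, -4.86794713e-01, -8.67144786e-01,
         9.02243932e+01],
       [ 1.74125998e-01,  8.49495320e-01, -4.98033972e-01,
         1.33677898e+03],
       [ 0.00000000e+00,  0.00000000e+00,  0.00000000e+00,
         1.00000000e+00]])}
top {'fov_y': 45.81489481280069, 'cx': 322.24888138279397, 'cy': 197.3197431036651, 'extrinsics': array([[ 1.71037003e-02, -9.99568065e-01,  2.38986803e-02,
        -1.29531294e+02],
       [-9.93682908e-01, -1.96447401e-02, -1.10491462e-01,
         5.92002052e+02],
       [ 1.10913220e-01, -2.18578973e-02, -9.93589699e-01,
         1.25110239e+03],
       [ 0.00000000e+00,  0.00000000e+00,  0.00000000e+00,
         1.00000000e+00]])}
{'time_s': 0.1, 'joints': array([-1.32000857e+00,  1.26346076e-01, -4.04999374e-02,  1.40543949e+00,
       -2.61199926e-05,  1.57081222e+00]), 'joint_velocities': array([-7.84664762e-05, -3.95853776e-04, -4.54515638e-04, -1.79109251e-04,
       -7.64417841e-04, -1.88647833e-04]), 'joint_torque': array([-7.41736549e-04, -4.36900735e+01,  3.53606057e+01,  1.35747122e-02,
       -2.79131189e-05, -8.39439707e-06]), 'ee_pos': array([ 130.18569939, -508.20927791,  230.59575705]), 'tool_rot': array([ 9.92149201e-01,  1.25057619e-01, -1.06085495e-04, -7.37106808e-04]), 'ft_force': array([-0.41234507, -0.85481894, -0.48773973]), 'wrist_torque': array([-0.02625753, -0.02079985, -0.02576453]), 'finger_force': 0.0, 'opening': 85.32669599812725}
```

View pics/side0.png

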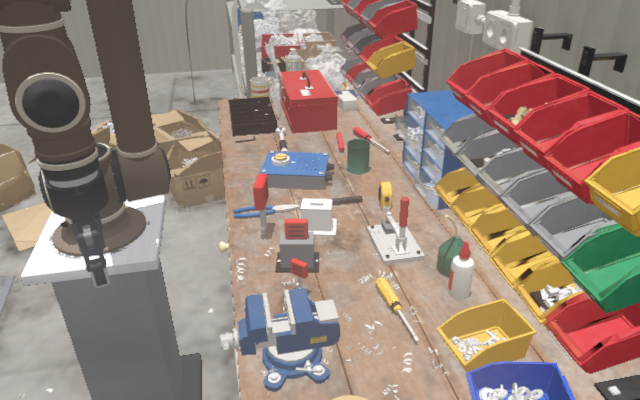

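View pics/top0.png

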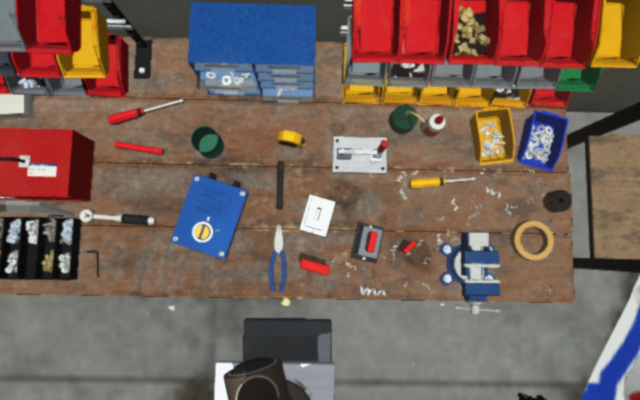

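Side view: red-handled candidates are A (261,192; top view 314,264), B in the grey stand (297,230; top 372,241) and C, small (300,268; top 409,245). The stand candidates are grey (297,250) and white (318,215). The stud is at top (202,232), side (281,157). B looks middle-sized and sits in the grey stand, so I'll confirm it in an enlarged crop.

```bash
python3 - <<'E'
import cv2,numpy as np
a=cv2.imread("pics/side0.png")[170:290,230:350];b=cv2.imread("pics/top0.png")
c=b[190:290,295:425];d=b[165:265,160:260]
R=lambda i,w,h:cv2.resize(i,(w,h),interpolation=cv2.INTER_CUBIC)
cv2.imwrite("pics/crop1.png",np.vstack([np.hstack([R(a,300,300),R(d,300,300)]),R(c,600,290)[:290]]))
E
```

```text
(no output)
```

View pics/crop1.png

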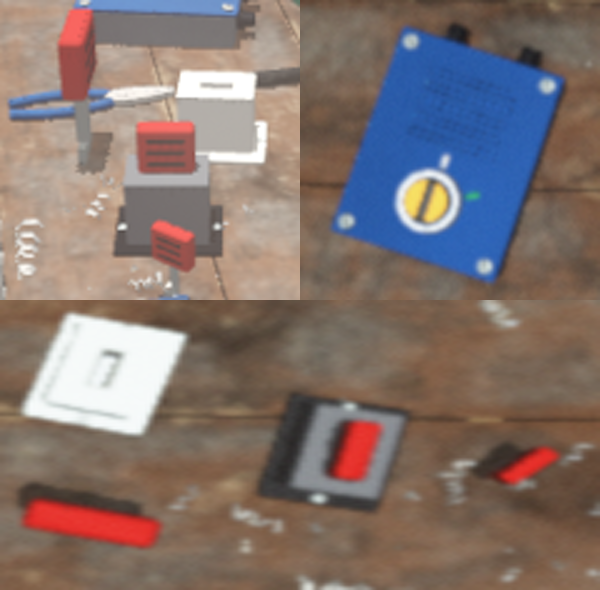

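The crop confirms B: it's the middle-sized key (A is larger, C smaller), upright in the grey stand. The white tick points up in the top image, roughly world +x, and the green tick points to the right.

```bash
cat > h.py <<'E'
import cv2,numpy as np
from station import r
def cam(n):
    i=r.camera_info(n);E=i["extrinsics"];return 200/np.tan(np.radians(i["fov_y"]/2)),i["cx"],i["cy"],E[:3,:3],E[:3,3]
def ray(n,uv):
    f,cx,cy,R,t=cam(n);d=R.T@np.array([(uv[0]-cx)/f,(uv[1]-cy)/f,1]);return -R.T@t,d
def onz(n,uv,z):
    o,d=ray(n,uv);return o+d*(z-o[2])/d[2]
def tri(u1,u2):
    (o1,d1),(o2,d2)=ray("top",u1),ray("side",u2)
    s=np.linalg.lstsq(np.c_[d1,-d2],o2-o1,rcond=None)[0];a,b=o1+d1*s[0],o2+d2*s[1];return (a+b)/2,np.linalg.norm(a-b)
def proj(n,p):
    f,cx,cy,R,t=cam(n);q=R@np.asarray(p,float)+t;return np.array([cx+f*q[0]/q[2],cy+f*q[1]/q[2]])
def blob(img,lo,hi,box):
    x0,y0,x1,y1=box;h=cv2.cvtColor(img[y0:y1,x0:x1],cv2.COLOR_RGB2HSV);m=cv2.inRange(h,lo,hi)
    c=max(cv2.findContours(m,0,cv2.CHAIN_APPROX_NONE)[0],key=cv2.contourArea);M=cv2.moments(c)
    return np.array([M["m10"]/M["m00"]+x0,M["m01"]/M["m00"]+y0]),c+np.array([x0,y0])
def rect_on(n,c,z):
    P=np.array([onz(n,p[0],z)[:2] for p in c],np.float32);(x,y),(w,h),a=cv2.minAreaRect(P)
    if w<h:w,h,a=h,w,a+90
    return np.round([x,y,w,h,(a+90)%180-90],1)
E
python3 - <<'E'
from h import *
T=r.grab_frame("top");S=r.grab_frame("side")
print("campos",ray("top",(0,0))[0],ray("side",(0,0))[0])
for v in(90,150,190,215):
    uv,c=blob(T,(0,150,v),(8,255,255),(350,220,395,265));print("key top",v,uv,rect_on("top",c,120))
us,cs=blob(S,(0,120,70),(10,255,255),(280,210,312,245));print("side",us,cv2.boundingRect(cs),"tri",tri(uv,us))
u,c=blob(T,(100,120,60),(125,255,255),(160,165,260,265));print("case",rect_on("top",c,50))
u,c=blob(T,(18,100,120),(35,255,255),(185,215,220,250));print("brass",u,cv2.boundingRect(c),rect_on("top",c,71))
u2,c2=blob(S,(15,100,110),(35,255,255),(265,145,300,170));print("brassS",u2,cv2.boundingRect(c2),tri(u,u2))
g,_=blob(T,(50,80,60),(90,255,255),(205,215,235,245));print("green",g,onz("top",g,50))
# stand grey top: low saturation
h=cv2.cvtColor(T,cv2.COLOR_RGB2HSV)
u,c=blob(T,(0,0,75),(180,45,150),(350,215,395,270));print("stand",u,rect_on("top",c,72))
E
```

```text
campos [ 451.71398974  -90.4991509  1311.58925104] [  348.04092351 -1210.37848703   741.25684492]
key top 90 [371.4826087  241.45217391] [ 475.5 -242.5   49.3   17.8  -11.1]
key top 150 [371.91539763 241.52453469] [ 475.3 -243.5   49.3   15.5  -12.2]
key top 190 [372.2202729  241.17348928] [ 476.4 -244.4   46.8   14.3  -11.1]
key top 215 [372.20555556 241.50833333] [ 475.4 -244.3   45.    10.9  -12.2]
side [293.74770642 222.60856269] (285, 219, 22, 19) tri (array([ 472.8683047 , -245.04407842,  111.42176074]), np.float64(5.528159858231545))
case [538.5 180.5 193.1 151.9 -17.1]
brass [205.02180685 232.52336449] (201, 226, 8, 13) [492.  184.8  33.3  15.7 -15.9]
brassS [279.87214612 156.98173516] (275, 155, 11, 5) (array([491.80889267, 186.16067075,  68.52168604]), np.float64(0.6512687603715456))
green [217.22222222 229.55555556] [501.15208591 158.47174206  50.        ]
stand [369.74055963 242.12034773] [ 472.2 -244.1   93.7   54.4  -12.1]
```

```bash
python3 - <<'E'
from h import *
T=r.grab_frame("top");S=r.grab_frame("side")
def allm(img,lo,hi,box):
    x0,y0,x1,y1=box;h=cv2.cvtColor(img[y0:y1,x0:x1],cv2.COLOR_RGB2HSV);m=cv2.inRange(h,lo,hi)
    p=cv2.findNonZero(m);return p+np.array([x0,y0])
for n,i,b,lo in(("top",T,(188,218,218,246),(18,90,110)),("side",S,(268,148,296,166),(15,90,100))):
    p=allm(i,lo,(38,255,255),b);h=cv2.convexHull(p.astype(np.int32));P=np.array([onz(n,q[0],71)[:2] for q in h],np.float32)
    print("stud",n,cv2.minEnclosingCircle(P),cv2.boundingRect(h),rect_on(n,h,71))
# ring in top: bright low-sat
p=allm(T,(0,0,170),(180,70,255),(186,216,214,248));h=cv2.convexHull(p.astype(np.int32));P=np.array([onz("top",q[0],64)[:2] for q in h],np.float32)
print("ring",cv2.minEnclosingCircle(P),cv2.fitEllipse(P),cv2.boundingRect(h))
# dark slot line inside stud
g=cv2.cvtColor(T,cv2.COLOR_RGB2HSV)[:,:,2]
c=proj("top",(492.5,189,71));print(c)
yy,xx=np.mgrid[0:400,0:640];m=(np.hypot(xx-c[0],yy-c[1])<5.5)
w=np.clip(140-g[m].astype(float),0,None);P=np.array([onz("top",(a,b),71)[:2] for a,b in zip(xx[m],yy[m])])
mu=(w[:,None]*P).sum(0)/w.sum();C=((P-mu).T*w)@(P-mu);v=np.linalg.eigh(C)[1][:,1];print("slot",mu,np.degrees(np.arctan(v[1]/v[0])))
p=allm(S,(0,120,60),(10,255,255),(283,212,311,244));h=cv2.convexHull(p.astype(np.int32));print("keyS",cv2.boundingRect(h))
# expected handle bbox
for cx,cy in((475.5,-243.5),(475,-247)):
  a=np.radians(-12);Q=[proj("side",(cx+x*np.cos(a)-y*np.sin(a),cy+x*np.sin(a)+y*np.cos(a),z)) for x in(-26,26) for y in(-9,9) for z in(72,120)]
  Q=np.array(Q);print(Q.min(0),Q.max(0))
  Q=np.array([proj("top",(cx+x*np.cos(a)-y*np.sin(a),cy+x*np.sin(a)+y*np.cos(a),z)) for x in(-26,26) for y in(-9,9) for z in(72,120)]);print("top",Q.min(0),Q.max(0))
p=allm(T,(0,150,90),(8,255,255),(350,220,395,265));print(cv2.boundingRect(p.astype(np.int32)))
E
```

```text
stud top ((494.6599426269531, 194.2616729736328), 18.386632919311523) (195, 225, 14, 14) [494.6 194.8  33.9  33.8 -88.9]
stud side ((491.76519775390625, 184.46238708496094), 20.126670837402344) (275, 154, 11, 6) [491.7 184.4  35.9  30.   82.3]
ring ((501.2998046875, 191.27740478515625), 34.26609802246094) ((499.7958679199219, 192.72349548339844), (53.7404899597168, 68.48562622070312), 71.5125732421875) (192, 217, 21, 26)
[203.70741585 232.32728095]
slot [494.11234043 195.22196628] -17.199120931803623
keyS (285, 219, 22, 19)
[283.95141068 216.58854491] [308.19454412 238.8282299 ]
top [364.07415305 230.58167048] [377.58697348 252.43647364]
[283.93719394 217.4318153 ] [308.24359589 239.72362589]
top [365.41120456 230.80548861] [378.97068879 252.66101828]
(367, 232, 10, 20)
```

drive_tool:
  steps:
    - [[0.015,-0.006,0],[0,0,0],-1]
    - [[0.029,-0.012,0],[0,0,0],-1]
    - [[0.029,-0.012,0],[0,0,0],-1]
    - [[0.029,-0.012,0],[0,0,0],-1]
    - [[0.029,-0.012,0],[0,0,0],-1]
    - [[0.029,-0.012,0],[0,0,0],-1]
    - [[0.029,-0.012,0],[0,0,0],-1]
    - [[0.029,-0.012,0],[0,0,0],-1]
    - [[0.029,-0.012,0],[0,0,0],-1]
    - [[0.029,-0.012,0],[0,0,0],-1]
    - [[0.029,-0.012,0],[0,0,0],-1]
    - [[0.029,-0.012,0],[0,0,0],-1]
    - [[0.029,-0.012,0],[0,0,0],-1]
    - [[0.029,-0.012,0],[0,0,0],-1]
    - [[0.008,-0.007,0],[0,0,0],-1]
    - [[0,0,0],[0,0,0],-1]
  grip_force: 60

```text
time_s: 1.63
ee_pos: [477.1, -243.8, 230.8]
tool_rot: [0.992, 0.127, -0.0, -0.0]
ft_force: [0.5, 0.4, 0.2]
opening: 85.6
finger_force: 0.0
```

```bash
cat > st.py <<'E'
from h import *
from scipy.spatial.transform import Rotation as Ro
import sys
s=r.state();R=Ro.from_quat(s["tool_rot"]);M=R.as_matrix()
print("t",s["time_s"],"p",s["ee_pos"].round(1),"yaw",np.degrees(np.arctan2(M[1,0],M[0,0])).round(2),"zax",M[:,2].round(4),"j",s["joints"].round(2),"F",s["ft_force"].round(1),"M",s["wrist_torque"].round(2),"open",round(s["opening"],1),"ff",s["finger_force"])
if len(sys.argv)>4:
    x,y,z,w=map(float,sys.argv[1:5]);a=np.radians(w)
    G=np.array([[np.cos(a),np.sin(a),0],[np.sin(a),-np.cos(a),0],[0,0,-1]])
    print("shift tool mm",(M.T@(np.array([x,y,z])-s["ee_pos"])).round(1),"turn",np.degrees(Ro.from_matrix(M.T@G).as_rotvec()).round(2))
E
python3 st.py 475.5 -245 230 -12
```

```text
t 1.6333 p [ 477.1 -243.8  230.8] yaw 14.57 zax [-6.e-04  7.e-04 -1.e+00] j [-0.47  0.15 -0.02  1.41  0.    2.41] F [0.5 0.4 0.2] M [0.   0.03 0.03] open 85.6 ff 0.0
shift tool mm [-1.8  0.8  0.8] turn [-0.04  0.04 26.57]
```

drive_tool:
  steps:
    - [[0,0,0],[0,0,-7],-1]
    - [[0,0,0.004],[0,0,-7],-1]
    - [[0,0,0.004],[0,0,-7],-1]
    - [[0,0,0.004],[0,0,-7],-1]
    - [[0,0,0.004],[0,0,-7],-1]
    - [[0,0,0.004],[0,0,-7],-1]
    - [[0,0,0.004],[0,0,-7],-1]
    - [[0,0,0.004],[0,0,-7],-1]
    - [[0,0,0.004],[0,0,-7],-1]
    - [[0,0,0.004],[0,0,-7],-1]
    - [[0,0,0.004],[0,0,-7],-1]
    - [[0,0,0.004],[0,0,-7],-1]
    - [[0,0,0.004],[0,0,-7],-1]
    - [[0,0,0.004],[0,0,-7],-1]
    - [[0,0,0.004],[0,0,-7],-1]
    - [[0,0,0.004],[0,0,-7],-1]
    - [[0,0,0.004],[0,0,-7],-1]
    - [[0,0,0.004],[0,0,-7],-1]
    - [[0,0,0],[0,0,-7],-1]
    - [[0,0,0],[0,0,-7],-1]

```text
time_s: 3.3
ee_pos: [474.5, -246.4, 163.1]
tool_rot: [0.22, 0.976, -0.0, -0.0]
ft_force: [-0.0, 0.2, -0.0]
opening: 85.8
finger_force: 0.0
```

drive_tool:
  steps:
    - [[0,0,0],[0,0,-6.7],-1]
    - [[0,0,0],[0,0,-6.7],-1]
    - [[0,0,0],[0,0,0],-1]
    - [[0,0,0],[0,0,0],-1]

```text
time_s: 3.63
ee_pos: [475.0, -246.2, 163.4]
tool_rot: [0.109, 0.994, -0.0, -0.0]
ft_force: [0.2, 0.0, -0.5]
opening: 85.2
finger_force: 0.0
```

```bash
python3 st.py 475.5 -245 80 168
```

```text
t 3.6333 p [ 475.  -246.2  163.4] yaw 167.52 zax [-2.e-04 -2.e-04 -1.e+00] j [-0.48  0.15 -0.16  1.26 -0.   -0.26] F [ 0.2  0.  -0.5] M [ 0.05  0.05 -0.01] open 85.2 ff 0.0
shift tool mm [-0.2  1.3 83.4] turn [-0.02 -0.01 -0.48]
```

drive_tool:
  steps:
    - [[0,0.001,0.01],[0,0,-0.5],-1]
    - [[0,0,0.016],[0,0,0],-1]
    - [[0,0,0.016],[0,0,0],-1]
    - [[0,0,0.016],[0,0,0],-1]
    - [[0,0,0.016],[0,0,0],-1]
    - [[0,0,0.009],[0,0,0],-1]
    - [[0,0,0],[0,0,0],-1]
    - [[0,0,0],[0,0,0],0]
    - [[0,0,0],[0,0,0],0.4]
    - [[0,0,0],[0,0,0],1]
    - [[0,0,0],[0,0,0],1]
    - [[0,0,0],[0,0,0],1]
    - [[0,0,0],[0,0,0],1]
    - [[0,0,0],[0,0,0],1]
    - [[0,0,0],[0,0,0],1]
    - [[0,0,0],[0,0,0],1]

```text
time_s: 4.97
ee_pos: [476.5, -244.5, 81.0]
tool_rot: [0.102, 0.995, 0.0, 0.001]
ft_force: [-0.1, 2.5, 5.0]
opening: 17.5
finger_force: 58.8
```

```bash
python3 - <<'E'
from h import *
T=r.grab_frame("top");S=r.grab_frame("side")
R=lambda i:cv2.resize(i,(390,390),interpolation=cv2.INTER_CUBIC)
cv2.imwrite("pics/g1.png",np.hstack([R(S[150:280,230:360]),R(T[190:290,320:420])])[:,:,::-1])
E
python3 st.py
```

```text
t 5.0667 p [ 476.5 -244.5   81. ] yaw 168.28 zax [ 0.0013  0.     -1.    ] j [-0.47  0.19 -0.3   1.08  0.   -0.27] F [0.1 2.7 5.5] M [0.48 0.06 0.03] open 17.6 ff 58.80295693874359
```

View pics/g1.png

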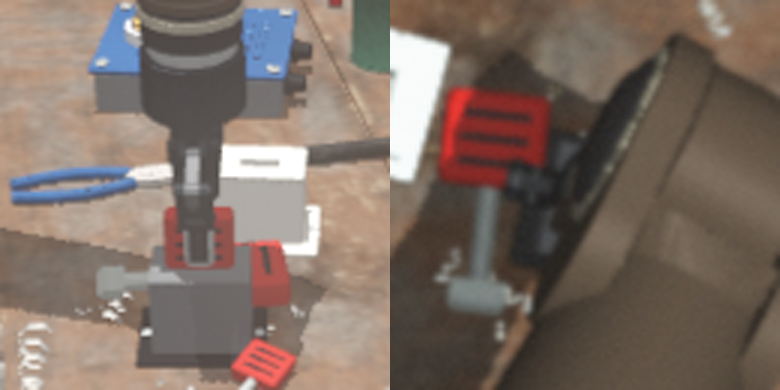

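The grip holds on the handle: crop (200,240), opening 17.5 mm. The free-standing look-alikes A and C started balanced on their blades. They have since toppled on their own; the arm was never near them at low height. A now lies on the table behind the stand. Next I'll lift.

drive_tool:
  steps:
    - [[0,0,-0.003],[0,0,0],1]
    - [[0,0,-0.008],[0,0,0],1]
    - [[0,0,-0.012],[0,0,0],1]
    - [[0,0,-0.014],[0,0,0],1]
    - [[0,0,-0.016],[0,0,0],1]
    - [[0,0,-0.016],[0,0,0],1]
    - [[0,0,-0.016],[0,0,0],1]
    - [[0,0,-0.016],[0,0,0],1]
    - [[0,0,-0.016],[0,0,0],1]
    - [[0,0,-0.012],[0,0,0],1]
    - [[0,0,-0.006],[0,0,0],1]
    - [[0,0,0],[0,0,0],1]
  grip_force: 90

```text
time_s: 6.07
ee_pos: [476.5, -245.1, 216.8]
tool_rot: [0.102, 0.995, -0.001, 0.001]
ft_force: [-0.6, -0.0, -1.4]
opening: 16.7
finger_force: 87.7
```

```bash
python3 st.py 494.8 194.3 215 163;  python3 - <<'E'
from h import *
T=r.grab_frame("top");S=r.grab_frame("side")
cv2.imwrite("pics/l1.png",np.vstack([T[100:300,160:480],S[90:290,160:480]])[:,:,::-1].repeat(2,0).repeat(2,1)[:,:][:800,:640])
cv2.imwrite("pics/l1.png",cv2.resize(np.hstack([T[110:290,280:420],S[110:290,220:360]])[:,:,::-1],(780,500),interpolation=cv2.INTER_CUBIC))
E
```

```text
t 6.0667 p [ 476.5 -245.1  216.8] yaw 168.26 zax [ 0.0018 -0.0013 -1.    ] j [-0.47  0.14 -0.05  1.37 -0.   -0.27] F [-0.6 -0.  -1.4] M [ 0.04 -0.   -0.02] open 16.7 ff 87.66288042068481
shift tool mm [ 71.5 433.9   1.2] turn [-0.05  0.12  5.26]
```

View pics/l1.png

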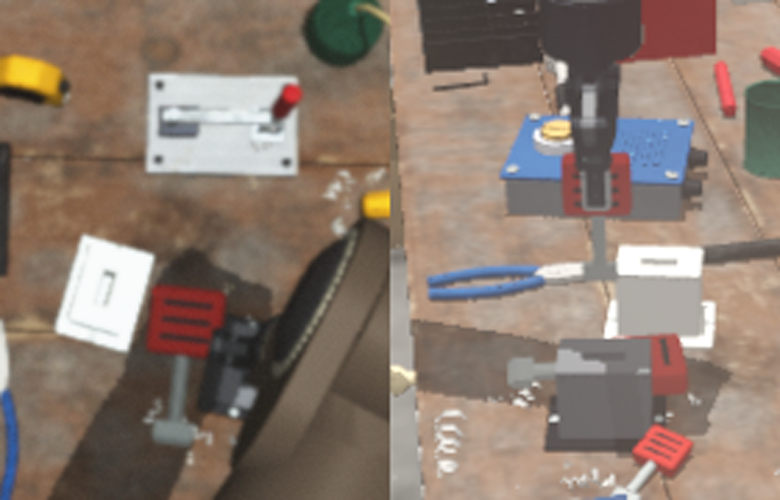

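The key is held upright, with shank and blade straight below the fingers, side crop (598,250). Now I'll carry it over the stud.

drive_tool:
  steps:
    - [[0.002,0.012,0],[0,0,0],1]
    - [[0.004,0.022,0],[0,0,0],1]
    - [[0.005,0.03,0],[0,0,0],1]
    - [[0.005,0.03,0],[0,0,0],1]
    - [[0.005,0.03,0],[0,0,0],1]
    - [[0.005,0.03,0],[0,0,0],1]
    - [[0.005,0.03,0],[0,0,0],1]
    - [[0.005,0.03,0],[0,0,0],1]
    - [[0.005,0.03,0],[0,0,0],1]
    - [[0.005,0.03,0],[0,0,0],1]
    - [[0.005,0.03,0],[0,0,0],1]
    - [[0.005,0.03,0],[0,0,0],1]
    - [[0.005,0.03,0],[0,0,0],1]
    - [[0.005,0.03,0],[0,0,0],1]
    - [[0.004,0.025,0],[0,0,0],1]
    - [[0.003,0.01,0],[0,0,0],1]
    - [[0,0,0],[0,0,5.2],1]
    - [[0,0,0],[0,0,0],1]

```text
time_s: 7.67
ee_pos: [490.8, 191.0, 214.3]
tool_rot: [0.147, 0.989, -0.001, -0.001]
ft_force: [0.1, 0.8, -0.9]
opening: 16.8
finger_force: 87.9
```

```bash
python3 st.py 494.8 194.3 160 163
```

```text
t 7.6667 p [490.8 191.  214.3] yaw 163.05 zax [-1.8e-03 -9.0e-04 -1.0e+00] j [ 0.37  0.13 -0.07  1.37 -0.    0.67] F [ 0.1  0.8 -0.9] M [ 0.01  0.05 -0.02] open 16.8 ff 87.85858869552612
shift tool mm [-2.9  4.4 54.3] turn [-0.08 -0.08  0.05]
```

drive_tool:
  steps:
    - [[-0.003,0.0045,0.01],[0,0,0],1]
    - [[0,0,0.015],[0,0,0],1]
    - [[0,0,0.015],[0,0,0],1]
    - [[0,0,0.015],[0,0,0],1]
    - [[0,0,0.005],[0,0,0],1]
    - [[0,0,0],[0,0,0],1]
    - [[0,0,0],[0,0,0],1]

```text
time_s: 8.25
ee_pos: [495.9, 193.3, 155.2]
tool_rot: [0.147, 0.989, -0.0, -0.0]
ft_force: [-0.8, -0.5, -0.5]
opening: 17.0
finger_force: 87.8
```

```bash
python3 st.py 494.8 194.3 145 163;  python3 - <<'E'
from h import *
T=r.grab_frame("top");S=r.grab_frame("side")
p=r.state()["ee_pos"];print("expected tip px side",proj("side",(p[0],p[1],p[2]-71)),"stud",proj("side",(494.8,194.3,71)),"handle c",proj("side",(p[0],p[1],p[2]+15)))
cv2.imwrite("pics/a1.png",cv2.resize(np.hstack([T[190:270,160:260],S[100:180,230:330]])[:,:,::-1],(800,320),interpolation=cv2.INTER_CUBIC))
E
```

```text
t 8.25 p [495.9 193.3 155.2] yaw 163.07 zax [-5.e-04 -2.e-04 -1.e+00] j [ 0.37  0.15 -0.18  1.24 -0.    0.67] F [-0.8 -0.5 -0.5] M [ 0.05 -0.01  0.01] open 17.0 ff 87.8454852104187
shift tool mm [ 1.4  0.7 10.2] turn [-0.02 -0.02  0.07]
expected tip px side [280.93773031 150.74528942] stud [280.58810315 154.98483071] handle c [279.49026419 123.85075267]
```

View pics/a1.png

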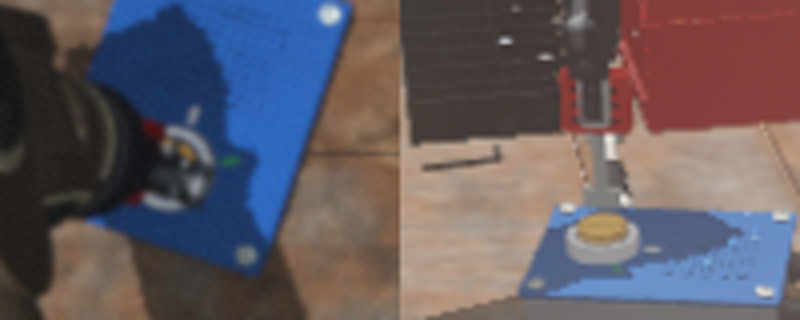

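The blade sits directly above the stud: stud at side crop (602,228), blade at (602,190). I'll lower it until it touches.

drive_tool:
  steps:
    - [[0,0.0007,0.005],[0,0,0],1]
    - [[0,0,0.005],[0,0,0],1]
    - [[0,0,0.002],[0,0,0],1]
    - [[0,0,0.002],[0,0,0],1]
    - [[0,0,0.002],[0,0,0],1]
    - [[0,0,0],[0,0,0],1]
    - [[0,0,0],[0,0,0],1]

```text
time_s: 8.93
ee_pos: [496.1, 194.4, 139.2]
tool_rot: [0.147, 0.989, -0.0, -0.0]
ft_force: [0.3, -0.3, -0.6]
opening: 17.3
finger_force: 87.8
```

```bash
python3 st.py 494.8 194.3 134 163
```

```text
t 8.9333 p [496.1 194.4 139.2] yaw 163.07 zax [-1.e-04 -1.e-04 -1.e+00] j [ 0.37  0.16 -0.21  1.21 -0.    0.67] F [ 0.3 -0.3 -0.6] M [ 0.   -0.02  0.  ] open 17.3 ff 87.84777045249939
shift tool mm [ 1.2 -0.5  5.2] turn [-0.01 -0.01  0.07]
```

No force with the tip about 3 mm below the stud's top face, so the blade is in the slot.

drive_tool:
  steps:
    - [[0,0,0.002],[0,0,0],1]
    - [[0,0,0.002],[0,0,0],1]
    - [[0,0,0.001],[0,0,0],1]
    - [[0,0,0.001],[0,0,0],1]
    - [[0,0,0.001],[0,0,0],1]
    - [[0,0,0],[0,0,0],1]

```text
time_s: 9.43
ee_pos: [496.2, 194.4, 132.5]
tool_rot: [0.147, 0.989, 0.0, 0.0]
ft_force: [-0.5, -0.7, 1.5]
opening: 16.8
finger_force: 88.3
```

drive_tool:
  steps:
    - [[0,0,0.001],[0,0,0],1]
    - [[0,0,0.001],[0,0,0],1]
    - [[0,0,0],[0,0,0],1]

```text
time_s: 9.68
ee_pos: [496.2, 194.4, 130.2]
tool_rot: [0.147, 0.989, 0.0, 0.0]
ft_force: [-0.5, -0.6, 2.1]
opening: 17.1
finger_force: 88.3
```

```bash
python3 st.py 494.8 194.3 129 163
```

```text
t 9.6833 p [496.2 194.4 130.2] yaw 163.07 zax [ 1.e-04  1.e-04 -1.e+00] j [ 0.37  0.16 -0.22  1.19  0.    0.67] F [-0.5 -0.6  2.1] M [-0.1   0.12  0.01] open 17.1 ff 88.30284118652344
shift tool mm [ 1.3 -0.5  1.2] turn [0.   0.   0.07]
```

drive_tool:
  steps:
    - [[0,0,0.001],[0,0,0],1]
    - [[0,0,0.001],[0,0,0],1]
    - [[0,0,0],[0,0,0],1]
    - [[0,0,0],[0,0,0],1]

```text
time_s: 10.02
ee_pos: [496.2, 194.5, 128.7]
tool_rot: [0.147, 0.989, 0.0, 0.0]
ft_force: [-2.9, -1.0, 4.3]
opening: 17.0
finger_force: 89.0
```

drive_tool:
  steps:
    - [[0,0,0.0005],[0,0,0],1]
    - [[0,0,0],[0,0,0],1]
    - [[0,0,0],[0,0,0],1]

```text
time_s: 10.27
ee_pos: [496.3, 194.5, 128.7]
tool_rot: [0.147, 0.989, 0.0, 0.0]
ft_force: [-2.8, -1.3, 7.4]
opening: 16.4
finger_force: 89.2
```

drive_tool:
  steps:
    - [[0,0,0.0005],[0,0,0],1]
    - [[0,0,0],[0,0,0],1]
    - [[0,0,0],[0,0,0],1]

```text
time_s: 10.52
ee_pos: [496.3, 194.5, 128.5]
tool_rot: [0.147, 0.989, 0.0, 0.001]
ft_force: [-3.1, -1.4, 9.8]
opening: 17.1
finger_force: 89.5
```

Stud is on the ledge with about 10 N. I'll turn clockwise (tool +z) and relieve the small side load.

drive_tool:
  steps:
    - [[0.0005,-0.0003,0],[0,0,0],1]
    - [[0,0,0.0003],[0,0,3],1]
    - [[0,0,0],[0,0,3],1]
    - [[0,0,0],[0,0,3],1]
    - [[0,0,0],[0,0,3],1]
    - [[0,0,0],[0,0,0],1]

```text
time_s: 11.02
ee_pos: [496.4, 194.7, 128.5]
tool_rot: [0.251, 0.968, 0.001, 0.001]
ft_force: [-1.5, 0.1, 10.5]
opening: 16.9
finger_force: 89.3
```

```bash
python3 st.py 494.8 194.3 129 163
```

```text
t 11.0167 p [496.4 194.7 128.5] yaw 150.95 zax [ 0.0026  0.0014 -1.    ] j [ 0.37  0.16 -0.23  1.18  0.    0.88] F [-1.5  0.1 10.5] M [-0.    0.42 -0.05] open 16.9 ff 89.33695077896118
shift tool mm [ 1.2 -1.1 -0.5] turn [  0.13   0.11 -12.05]
```

drive_tool:
  steps:
    - [[0,0,0],[0,0,3],1]
    - [[0,0,0],[0,0,3],1]
    - [[0,0,0],[0,0,3],1]
    - [[0,0,0],[0,0,3],1]
    - [[0,0,0],[0,0,3],1]
    - [[0,0,0],[0,0,3],1]
    - [[0,0,0],[0,0,0],1]

```text
time_s: 11.6
ee_pos: [496.2, 194.4, 128.1]
tool_rot: [0.399, 0.917, 0.001, 0.001]
ft_force: [-0.7, 0.4, 7.9]
opening: 16.8
finger_force: 89.1
```

```bash
python3 st.py 494.8 194.3 129 163
```

```text
t 11.6 p [496.2 194.4 128.1] yaw 132.95 zax [ 2.e-03  6.e-04 -1.e+00] j [ 0.37  0.16 -0.23  1.18 -0.    1.19] F [-0.7  0.4  7.9] M [-0.12  0.21 -0.06] open 16.8 ff 89.07710552215576
shift tool mm [ 0.9 -1.1 -0.9] turn [  0.09   0.08 -30.05]
```

drive_tool:
  steps:
    - [[0,0,0.0006],[0,0,3],1]
    - [[0,0,0],[0,0,3],1]
    - [[0,0,0],[0,0,3],1]
    - [[0,0,0],[0,0,3],1]
    - [[0,0,0],[0,0,3],1]
    - [[0,0,0],[0,0,0],1]

```text
time_s: 12.1
ee_pos: [495.9, 194.5, 127.7]
tool_rot: [0.515, 0.857, 0.001, 0.0]
ft_force: [-2.9, -0.7, 10.5]
opening: 17.0
finger_force: 89.8
```

```bash
python3 st.py 494.8 194.3 129 163
```

```text
t 12.1 p [495.9 194.5 127.7] yaw 117.95 zax [ 1.6e-03  9.0e-04 -1.0e+00] j [ 0.37  0.16 -0.23  1.18  0.    1.46] F [-2.9 -0.7 10.5] M [-0.18  0.69 -0.04] open 17.0 ff 89.7766649723053
shift tool mm [ 0.3 -1.1 -1.3] turn [ 1.000e-01  4.000e-02 -4.505e+01]
```

drive_tool:
  steps:
    - [[0.0003,-0.0005,0.0003],[0,0,2],1]
    - [[0,0,0],[0,0,2],1]
    - [[0,0,0],[0,0,2],1]
    - [[0,0,0],[0,0,0],1]

```text
time_s: 12.43
ee_pos: [495.7, 194.8, 127.9]
tool_rot: [0.559, 0.829, 0.001, 0.001]
ft_force: [-3.0, -0.2, 12.2]
opening: 17.1
finger_force: 89.8
```

drive_tool:
  steps:
    - [[0,0,0],[0,0,2],1]
    - [[0,0,0],[0,0,2],1]
    - [[0,0,0],[0,0,2],1]
    - [[0,0,0],[0,0,0],1]

```text
time_s: 12.77
ee_pos: [495.7, 194.6, 128.0]
tool_rot: [0.602, 0.799, 0.001, 0.001]
ft_force: [-3.4, -0.3, 12.2]
opening: 17.1
finger_force: 89.7
```

```bash
python3 st.py 494.8 194.3 129 163
```

```text
t 12.7667 p [495.7 194.6 128. ] yaw 105.99 zax [ 0.0027  0.0011 -1.    ] j [ 0.37  0.16 -0.23  1.18  0.    1.67] F [-3.4 -0.3 12.2] M [-0.    0.75  0.06] open 17.1 ff 89.71317529678345
shift tool mm [-0. -1. -1.] turn [  0.16   0.07 -57.01]
```

drive_tool:
  steps:
    - [[0,0,0],[0,0,2],1]
    - [[0,0,0],[0,0,2],1]
    - [[0,0,0],[0,0,0],1]

```text
time_s: 13.02
ee_pos: [495.5, 194.7, 127.8]
tool_rot: [0.629, 0.777, 0.001, 0.0]
ft_force: [-3.1, -1.1, 11.9]
opening: 17.2
finger_force: 90.0
```

drive_tool:
  steps:
    - [[0,0,0],[0,0,2],1]
    - [[0,0,0],[0,0,2],1]
    - [[0,0,0],[0,0,0],1]

```text
time_s: 13.27
ee_pos: [495.2, 194.4, 126.9]
tool_rot: [0.656, 0.755, 0.001, 0.0]
ft_force: [-0.7, -0.6, 5.5]
opening: 17.2
finger_force: 88.9
```

drive_tool:
  steps:
    - [[0,0,0],[0,0,2],1]
    - [[0,0,0],[0,0,2],1]
    - [[0,0,0],[0,0,0],1]

```text
time_s: 13.52
ee_pos: [495.1, 194.3, 126.1]
tool_rot: [0.682, 0.731, 0.0, 0.0]
ft_force: [0.0, 0.4, 2.2]
opening: 16.9
finger_force: 88.4
```

```bash
python3 st.py 494.8 194.3 129 163
```

```text
t 13.5167 p [495.1 194.3 126.1] yaw 94.02 zax [ 2.e-04  2.e-04 -1.e+00] j [ 0.37  0.16 -0.23  1.18  0.    1.87] F [0.  0.4 2.2] M [-0.01  0.07  0.02] open 16.9 ff 88.44969391822815
shift tool mm [-0.  -0.3 -2.9] turn [ 2.000e-02  0.000e+00 -6.898e+01]
```

The force fell and z is sinking, so the stud is dropping into the catch. I'll stop turning and press straight down.

drive_tool:
  steps:
    - [[0,0,0.001],[0,0,0],1]
    - [[0,0,0.001],[0,0,0],1]
    - [[0,0,0.001],[0,0,0],1]
    - [[0,0,0],[0,0,0],1]
    - [[0,0,0],[0,0,0],1]

```text
time_s: 13.93
ee_pos: [495.3, 194.4, 123.9]
tool_rot: [0.681, 0.732, 0.001, 0.0]
ft_force: [-1.2, 0.2, 6.8]
opening: 17.0
finger_force: 89.4
```

drive_tool:
  steps:
    - [[0,0,0.001],[0,0,0],1]
    - [[0,0,0],[0,0,0],1]
    - [[0,0,0],[0,0,0],1]

```text
time_s: 14.18
ee_pos: [495.5, 194.5, 123.8]
tool_rot: [0.681, 0.732, 0.001, 0.0]
ft_force: [-3.6, -1.6, 12.9]
opening: 17.1
finger_force: 90.2
```

drive_tool:
  steps:
    - [[0,0,0.001],[0,0,0],1]
    - [[0,0,0],[0,0,0],1]
    - [[0,0,0],[0,0,0],1]

```text
time_s: 14.43
ee_pos: [495.7, 194.5, 123.7]
tool_rot: [0.681, 0.732, 0.002, 0.001]
ft_force: [-4.7, -1.9, 18.2]
opening: 17.2
finger_force: 91.0
```

Solid stop about 5 mm lower, now at 18 N, so I'll back off, lift straight out and check.

drive_tool:
  steps:
    - [[0,0,-0.003],[0,0,-2],1]
    - [[0,0,-0.002],[0,0,-1],1]
    - [[0,0,-0.002],[0,0,0],1]
    - [[0,0,-0.003],[0,0,0],1]
    - [[0,0,-0.005],[0,0,0],1]
    - [[0,0,-0.01],[0,0,0],1]
    - [[0,0,-0.015],[0,0,0],1]
    - [[0,0,-0.02],[0,0,0],1]
    - [[0,0,-0.02],[0,0,0],1]
    - [[0,0,-0.015],[0,0,0],1]
    - [[0,0,0],[0,0,0],1]

```text
time_s: 15.35
ee_pos: [496.5, 194.9, 220.2]
tool_rot: [0.662, 0.749, 0.003, 0.001]
ft_force: [0.1, -0.0, 0.4]
opening: 17.4
finger_force: 88.2
```

```bash
python3 st.py 476.5 -244.5 215 168;  python3 - <<'E'
from h import *
T=r.grab_frame("top");S=r.grab_frame("side")
p=r.state()["ee_pos"]
cv2.imwrite("pics/d1.png",cv2.resize(np.hstack([T[190:270,160:260],S[90:170,230:330]])[:,:,::-1],(800,320),interpolation=cv2.INTER_CUBIC))
E
```

```text
t 15.35 p [496.5 194.9 220.2] yaw 97.06 zax [ 0.0054  0.0022 -1.    ] j [ 0.37  0.14 -0.05  1.38  0.    1.82] F [ 0.1 -0.   0.4] M [ 0.01 -0.01 -0.04] open 17.4 ff 88.17193508148193
shift tool mm [-433.6  -73.8    4.1] turn [  0.33   0.13 -70.94]
```

View pics/d1.png

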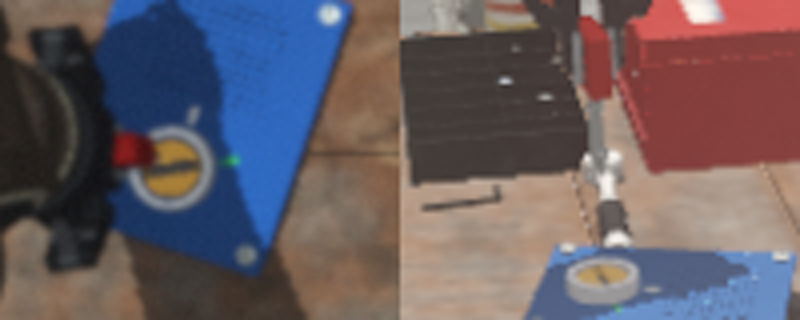

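The stud now sits below the boss rim, with its slot toward the green tick: top crop (172,167), side (602,272). Now to return the key.

drive_tool:
  steps:
    - [[0,0,0],[0.3,0.1,-6.9],1]
    - [[0,0,0],[0,0,-7.1],1]
    - [[0,0,0],[0,0,-7.1],1]
    - [[0,0,0],[0,0,-7.1],1]
    - [[0,0,0],[0,0,-7.1],1]
    - [[0,0,0],[0,0,-7.1],1]
    - [[0,0,0],[0,0,-7.1],1]
    - [[0,0,0],[0,0,-7.1],1]
    - [[0,0,0],[0,0,-7.1],1]
    - [[0,0,0],[0,0,-7.1],1]
    - [[0,0,0],[0,0,0],1]

```text
time_s: 16.37
ee_pos: [494.4, 194.0, 214.6]
tool_rot: [0.104, 0.995, -0.0, -0.004]
ft_force: [-0.7, -0.3, -1.4]
opening: 17.0
finger_force: 88.1
```

```bash
python3 st.py 476.5 -244.5 225 168.3
```

```text
t 16.3667 p [494.4 194.  214.6] yaw 168.04 zax [-7.7e-03 -1.0e-04 -1.0e+00] j [ 0.37  0.14 -0.06  1.38  0.    0.58] F [-0.7 -0.3 -1.4] M [-0.01 -0.01  0.  ] open 17.0 ff 88.12768936157227
shift tool mm [ -73.3 -432.7  -10.3] turn [-0.1  -0.43 -0.26]
```

drive_tool:
  steps:
    - [[-0.002,-0.012,-0.002],[-0.1,-0.4,-0.2],1]
    - [[-0.004,-0.022,-0.002],[0,0,0],1]
    - [[-0.005,-0.03,-0.002],[0,0,0],1]
    - [[-0.005,-0.03,-0.002],[0,0,0],1]
    - [[-0.005,-0.03,0],[0,0,0],1]
    - [[-0.005,-0.03,0],[0,0,0],1]
    - [[-0.005,-0.03,0],[0,0,0],1]
    - [[-0.005,-0.03,0],[0,0,0],1]
    - [[-0.005,-0.03,0],[0,0,0],1]
    - [[-0.005,-0.03,0],[0,0,0],1]
    - [[-0.005,-0.03,0],[0,0,0],1]
    - [[-0.005,-0.03,0],[0,0,0],1]
    - [[-0.005,-0.03,0],[0,0,0],1]
    - [[-0.005,-0.03,0],[0,0,0],1]
    - [[-0.005,-0.028,0],[0,0,0],1]
    - [[-0.003,-0.01,0],[0,0,0],1]
    - [[0,0,0],[0,0,0],1]
    - [[0,0,0],[0,0,0],1]

```text
time_s: 17.87
ee_pos: [477.4, -244.0, 223.1]
tool_rot: [0.106, 0.994, 0.001, 0.0]
ft_force: [-0.1, 1.0, -1.2]
opening: 17.1
finger_force: 88.2
```

```bash
python3 st.py 476.5 -244.9 170 168.3
```

```text
t 17.8667 p [ 477.4 -244.   223.1] yaw 167.88 zax [ 8.0e-04  1.9e-03 -1.0e+00] j [-0.47  0.15 -0.03  1.39  0.   -0.26] F [-0.1  1.  -1.2] M [0.06 0.04 0.04] open 17.1 ff 88.23253870010376
shift tool mm [ 0.8 -1.2 53.1] turn [ 0.11  0.02 -0.42]
```

drive_tool:
  steps:
    - [[0.001,-0.001,0.01],[0.1,0,-0.4],1]
    - [[0,0,0.02],[0,0,0],1]
    - [[0,0,0.02],[0,0,0],1]
    - [[0,0,0.01],[0,0,0],1]
    - [[0,0,0],[0,0,0],1]
    - [[0,0,0],[0,0,0],1]

```text
time_s: 18.37
ee_pos: [476.6, -243.5, 163.3]
tool_rot: [0.1, 0.995, -0.0, 0.0]
ft_force: [0.4, -0.1, -0.4]
opening: 17.1
finger_force: 88.2
```

```bash
python3 st.py 476.5 -244.9 100 168.3; python3 - <<'E'
from h import *
T=r.grab_frame("top");S=r.grab_frame("side")
p=r.state()["ee_pos"]
print("tip exp",proj("side",(p[0],p[1],p[2]-71)))
a=np.radians(-12)
for cx,cy in((476.5,-244.9),):
  for hx,hy,z in((38,25,72),(50,37,6),(17,6,72)):
    print(hx,[proj("side",(cx+x*np.cos(a)-y*np.sin(a),cy+x*np.sin(a)+y*np.cos(a),z)).round(1).tolist() for x,y in((-hx,-hy),(hx,-hy),(hx,hy),(-hx,hy))])
    print("top",[proj("top",(cx+x*np.cos(a)-y*np.sin(a),cy+x*np.sin(a)+y*np.cos(a),z)).round(1).tolist() for x,y in((-hx,-hy),(hx,-hy),(hx,hy),(-hx,hy))])
cv2.imwrite("pics/s1.png",cv2.resize(np.hstack([S[190:290,250:350],cv2.imread("pics/top0.png")[195:295,320:420,::-1]])[:,:,::-1],(800,400),interpolation=cv2.INTER_CUBIC))
E
```

```text
t 18.3667 p [ 476.6 -243.5  163.3] yaw 168.53 zax [ 3.e-04 -1.e-04 -1.e+00] j [-0.47  0.15 -0.16  1.26  0.   -0.27] F [ 0.4 -0.1 -0.4] M [-0.03 -0.02  0.  ] open 17.1 ff 88.22089791297913
shift tool mm [-0.1 -1.4 63.3] turn [-0.    0.02  0.23]
tip exp [297.25460573 228.68064291]
38 [[279.6, 243.2], [313.6, 243.2], [314.2, 230.7], [281.4, 230.7]]
top [[376.3, 257.9], [382.5, 229.4], [363.9, 225.1], [357.6, 253.5]]
50 [[275.3, 270.1], [319.2, 270.0], [319.7, 250.8], [278.1, 250.8]]
top [[376.4, 262.8], [384.0, 227.2], [357.9, 221.2], [350.1, 256.7]]
17 [[289.5, 238.4], [304.5, 238.3], [304.7, 235.3], [289.9, 235.4]]
top [[370.9, 248.3], [373.7, 235.6], [369.2, 234.6], [366.5, 247.3]]
```

View pics/s1.png

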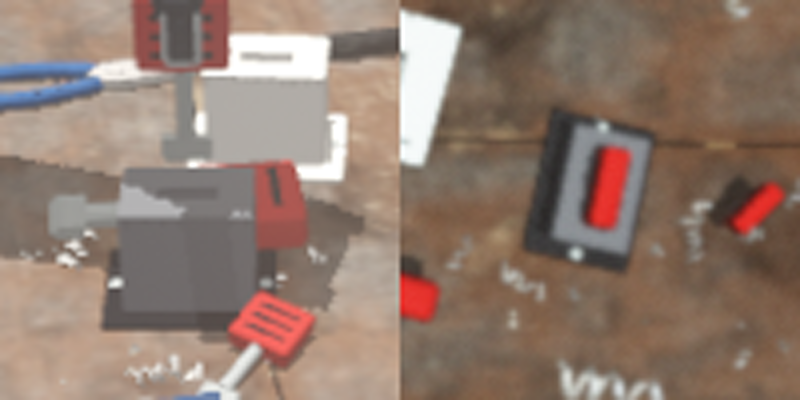

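Side crop: the mouth's dark slot is centred at (186,192) and the held blade tip at (187,160). Both sit the same small offset from prediction, so the target (476.5, -244.9) is right. The foot's corners in the first top picture match it within about 1 px on average.

drive_tool:
  steps:
    - [[0,-0.0014,0.008],[0,0,0],1]
    - [[0,0,0.008],[0,0,0],1]
    - [[0,0,0.003],[0,0,0],1]
    - [[0,0,0.003],[0,0,0],1]
    - [[0,0,0.003],[0,0,0],1]
    - [[0,0,0],[0,0,0],1]
    - [[0,0,0],[0,0,0],1]

```text
time_s: 19.05
ee_pos: [476.7, -245.9, 138.5]
tool_rot: [0.1, 0.995, -0.0, 0.001]
ft_force: [-0.6, -0.2, -0.8]
opening: 17.2
finger_force: 88.2
```

```bash
python3 st.py 476.5 -244.9 81 168.3
```

```text
t 19.05 p [ 476.7 -245.9  138.5] yaw 168.47 zax [ 1.2e-03 -6.0e-04 -1.0e+00] j [-0.48  0.16 -0.2   1.21  0.   -0.27] F [-0.6 -0.2 -0.8] M [-0.02 -0.01  0.05] open 17.2 ff 88.22074055671692
shift tool mm [ 0.4  1.  57.5] turn [-0.02  0.07  0.17]
```

The tip is in the mouth with no force. Lowering further.

drive_tool:
  steps:
    - [[0,0.0008,0.004],[0,0,0],1]
    - [[0,0,0.006],[0,0,0],1]
    - [[0,0,0.008],[0,0,0],1]
    - [[0,0,0.008],[0,0,0],1]
    - [[0,0,0.008],[0,0,0],1]
    - [[0,0,0.008],[0,0,0],1]
    - [[0,0,0.006],[0,0,0],1]
    - [[0,0,0.004],[0,0,0],1]
    - [[0,0,0],[0,0,0],1]
    - [[0,0,0],[0,0,0],1]

```text
time_s: 19.88
ee_pos: [476.5, -244.6, 85.9]
tool_rot: [0.1, 0.995, 0.0, 0.0]
ft_force: [0.2, 4.0, -3.6]
opening: 17.1
finger_force: 87.9
```

drive_tool:
  steps:
    - [[0,0,0.001],[0,0,0],1]
    - [[0,0,0.001],[0,0,0],1]
    - [[0,0,0.001],[0,0,0],1]
    - [[0,0,0],[0,0,0],1]
    - [[0,0,0],[0,0,0],1]

```text
time_s: 20.3
ee_pos: [477.4, -244.8, 84.2]
tool_rot: [0.1, 0.995, 0.0, 0.001]
ft_force: [0.4, 4.5, -0.4]
opening: 16.9
finger_force: 88.5
```

```bash
python3 st.py 476.5 -244.9 81 168.3
```

```text
t 20.3 p [ 477.4 -244.8   84.2] yaw 168.48 zax [ 2.6e-03 -1.0e-04 -1.0e+00] j [-0.47  0.19 -0.29  1.09  0.   -0.27] F [ 0.4  4.5 -0.4] M [ 1.22 -0.12 -0.04] open 16.9 ff 88.51125597953796
shift tool mm [ 0.9 -0.2  3.2] turn [0.02 0.15 0.18]
```

drive_tool:
  steps:
    - [[0.0005,0.001,0.001],[0,0,0],1]
    - [[0,0,0.001],[0,0,0],1]
    - [[0,0,0],[0,0,0],1]
    - [[0,0,0],[0,0,0],1]

```text
time_s: 20.63
ee_pos: [476.8, -244.5, 81.7]
tool_rot: [0.101, 0.995, -0.001, 0.001]
ft_force: [1.0, -0.0, 0.1]
opening: 16.8
finger_force: 88.4
```

drive_tool:
  steps:
    - [[0,0,0.001],[0,0,0],1]
    - [[0,0,0.001],[0,0,0],1]
    - [[0,0,0],[0,0,0],1]
    - [[0,0,0],[0,0,0],1]

```text
time_s: 20.97
ee_pos: [476.8, -244.5, 81.0]
tool_rot: [0.101, 0.995, -0.001, 0.001]
ft_force: [-2.2, 2.2, 8.7]
opening: 17.1
finger_force: 90.0
```

```bash
python3 st.py 476.5 -244.9 81 168.3
```

```text
t 20.9667 p [ 476.8 -244.5   81. ] yaw 168.46 zax [ 0.0024 -0.002  -1.    ] j [-0.47  0.19 -0.3   1.08 -0.   -0.27] F [-2.2  2.2  8.7] M [0.39 0.6  0.01] open 17.1 ff 89.97546315193176
shift tool mm [ 0.3 -0.4  0. ] turn [-0.08  0.16  0.16]
```

Handle is seated at z = 81.0, the same as at the grasp, with about 9 N. Now I'll release and rise.

drive_tool:
  steps:
    - [[0,0,0],[0,0,0],0.3]
    - [[0,0,0],[0,0,0],-0.2]
    - [[0,0,0],[0,0,0],-1]
    - [[0,0,0],[0,0,0],-1]
    - [[0,0,0],[0,0,0],-1]
    - [[0,0,0],[0,0,0],-1]
    - [[0,0,0],[0,0,0],-1]
    - [[0,0,0],[0,0,0],-1]

```text
time_s: 21.63
ee_pos: [476.6, -244.1, 79.5]
tool_rot: [0.1, 0.995, -0.0, 0.001]
ft_force: [0.0, 0.1, 0.2]
opening: 85.5
finger_force: 0.0
```

drive_tool:
  steps:
    - [[0,0,-0.01],[0,0,0],-1]
    - [[0,0,-0.02],[0,0,0],-1]
    - [[0,0,-0.02],[0,0,0],-1]
    - [[0,0,-0.03],[0,0,0],-1]
    - [[0,0,-0.03],[0,0,0],-1]
    - [[0,0,-0.03],[0,0,0],-1]
    - [[0,0,-0.01],[0,0,0],-1]
    - [[0,0,0],[0,0,0],-1]
    - [[0,-0.02,0],[0,0,0],-1]
    - [[0,-0.04,0],[0,0,0],-1]
    - [[0,-0.04,0],[0,0,0],-1]
    - [[0,-0.04,0],[0,0,0],-1]
    - [[0,-0.02,0],[0,0,0],-1]
    - [[0,0,0],[0,0,0],-1]

```text
time_s: 22.8
ee_pos: [442.8, -404.1, 227.1]
tool_rot: [0.103, 0.995, 0.0, -0.001]
ft_force: [-0.6, 1.2, -0.7]
opening: 85.5
finger_force: 0.0
```

```bash
python3 st.py; python3 - <<'E'
from h import *
T=r.grab_frame("top");S=r.grab_frame("side")
uv,c=blob(T,(0,150,90),(8,255,255),(350,220,395,265));print("key top",uv,rect_on("top",c,120))
R=lambda i:cv2.resize(i,(400,400),interpolation=cv2.INTER_CUBIC)
cv2.imwrite("pics/f1.png",np.hstack([R(S[140:290,220:370]),R(T[160:310,260:410])])[:,:,::-1])
E
```

```text
t 22.8 p [ 442.8 -404.1  227.1] yaw 168.22 zax [-1.4e-03  4.0e-04 -1.0e+00] j [-0.74  0.27  0.13  1.43 -0.   -0.53] F [-0.6  1.2 -0.7] M [-0.02  0.03  0.02] open 85.5 ff 0.0
key top [387.90979098 228.47414741] [ 508.2 -283.4   36.    33.6  -44.3]
```

View pics/f1.png

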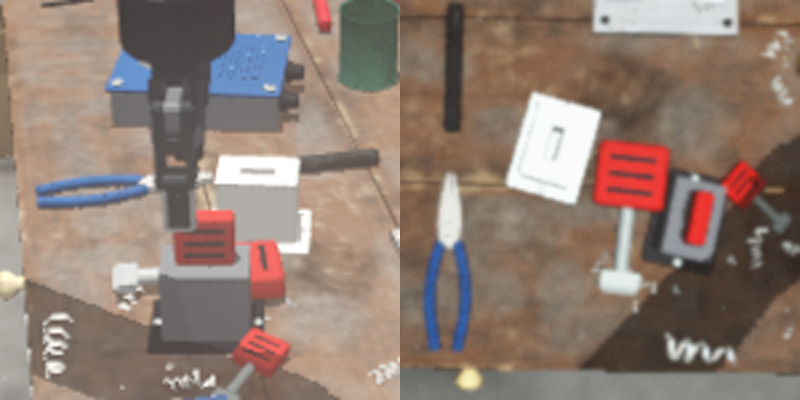

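The key is back in the grey stand with its handle on the top face: side crop (205,238), image rows 219–239, same as at the start. Robot is clear, so I'm handing in.

```bash
python3 - <<'E'
from h import *
T=r.grab_frame("top");S=r.grab_frame("side")
uv,c=blob(T,(0,150,90),(8,255,255),(364,226,381,258));print("key top",uv,rect_on("top",c,120))
u,c=blob(S,(0,120,70),(10,255,255),(283,212,309,240));print(u,cv2.boundingRect(c))
print(r.close_job())
E
```

```text
key top [371.66666667 241.3245614 ] [ 476.  -242.9   49.3   17.7  -12.3]
[300.2259887 221.4039548] (294, 219, 14, 7)
the job is handed in; nothing more can be done
None
```

The stud is turned and dropped below the boss rim, and the key is back upright and home in its grey stand, handed in at about 23 s. The two look-alike keys toppled over early in the run and I left them where they fell; I had not knowingly touched them.

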